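# Twist the vent peg home in the small oak cask

### The job

The vent peg on top of the smaller of the two oak casks has worked loose and stands proud of its hole. Press it down into its tapered hole and turn it clockwise (seen from above) until its wing handle lies straight across the cask, keeping it pressed down while it turns, so that it ends fully home and holds by itself when you let go. Leave the larger cask alone.

Things in the scene. Friction and masses are not known exactly. Their poses are not given: they have to be found in the camera images.
- peg_wing (a point): Middle of the wing of the loose vent peg (dark wood, like a violin peg) upright on top of the smaller cask (160 mm long, 124 thick, its top 144 above the worktop). Wing: flat upright bar 50 mm long (its x axis), 12 thick (y), 28 high (z up); pinch it from above across the 12. This point is 46 mm above the cask's top line when the peg stands proud, 34 when home; a 42 mm wide boss rises 5 there.
- vent_press (a joint): How far the peg is pressed down, m: 0 proud, 0.012 home (collar on boss, firm stop). From about 0.004 its taper binds, tighter the deeper; 10 to 20 N of push take it home, more easily while it turns. A soft spring (2 to 3 N) under it lifts it again unless it is wedged deep enough for friction to hold it.
- vent_turn (a joint): Turn of the peg about its upright axis, rad, growing clockwise seen from above: 0 wing along the cask (vent open), 1.571 wing straight across the cask, parallel to its hoops (vent shut). No stop at 1.571, only at 1.9. Starts between 0.35 and 0.85. Stiffer to turn once wedged, under 0.4 N m.
- big_cask: The larger cask (210 mm long, 176 thick, its top 196 above the worktop) on its cradle to the left or right of the small one; both have their taps towards the robot. Its own vent peg is already home and across, its wing's top 245 above the worktop. Origin on the worktop under its middle, x along the cask, away from its tap. Not to be touched.

How it is judged (in metres and radians):
At the end, for the whole second after the job is handed in: The peg, let go, stays at least 8.5 mm of its 12 mm down in its hole with its wing across the cask to within 15 degrees (value of joint vent_press above 0.0085 m and value of joint vent_turn between 1.311 and 1.831 rad); the robot touches nothing.
It fails at once if the peg is turned most of the way while it stands loose, not pressed in (value of joint vent_turn above 1.25 rad and value of joint vent_press below 0.003 m).
It fails at once if the larger cask is pushed (contact force between the arm and big_cask above 5 N).
It fails at once if the larger cask is gripped or pushed with the fingers (contact force between the fingers and big_cask above 5 N).
It also fails if it takes over 38 s, if anything falls off the work surface, if the arm or the gripper's body presses on something with over 40 N, if the wrist force passes 120 N, or if a joint passes its speed limit or range.

### The arm

A 6-joint arm with a two-finger parallel gripper is mounted at the origin on a cart in front of the work surface, level with it; the furniture and walls round the work are solid. World frame = base frame: x ahead of the robot, y to its left, z up, the work surface at z = 0. Lengths are in m, angles in degrees, forces in N, time in s.
With the tool pointing down it reaches from about 0.25 to 0.725 m from the base axis. Payload 9.7 kg.
Tool frame: the origin (TCP) lies midway between the tips of the shut fingers; the grasp point (between the pads) lies 19 mm behind it; z points along the fingers, y is the line along which they close (so a half turn about z gives the same grasp; the last joint's range is limited). The gripper opens to 85 mm and grips with 20 to 120 N. Pads are 22 mm wide; open, the fingers measure 114 mm over their backs; the gripper's body (76 mm by 85 mm) begins 54 mm behind the grasp point. The pads swing forward as they close: fully open they stand 13 mm farther back than shut.
Start: joints at [64.744, 4.979, 10.078, 95.1, 0, 90], TCP at [0.235, 0.497, 0.231] pointing down, gripper open.
Joint ranges: [-179.16, 179.16], [-48.56, 103.87], [-65.8, 70.77], [-126.05, 130.52], [-82.76, 87.17], [-180, 180]. Speed limits (degrees/s): [127.2, 127.2, 147.25, 180, 180, 180].

### API

Orientations are given as [roll, pitch, yaw] about the fixed x, y, z axes, in that order (R = Rz(yaw) Ry(pitch) Rx(roll)).
In Python, from workcell import bot gives the robot as it stands.
- The arm moves only by the shell command python3 -m crank 'ROWS' [FORCE]. ROWS is JSON, a list of rows, each an object with "gripper": the finger opening in mm, from 0 to 85.4; "travel": the shift along the tool's x, y, z in mm, a list of three; "twist": the turn, a rotation vector about the tool's x, y, z in rad, a list of three. In form: [{"gripper": gripper, "travel": [tx, ty, tz], "twist": [rx, ry, rz]}, ...]. A call has 1 to 12 rows; each row shifts and turns the commanded pose from where the row before left it, along the tool's axes as they then stand; what a row does not reach is not made up. A row lasts 1/8 s, in which the tool goes at most 62.5 mm and 10.7 degrees, less where a joint would pass 70% of its speed; a pose out of reach is approached as far as the arm can. A call is refused whole if a number of a shift passes 62.5 or a number of a turn 0.188, either way. A call with a gripper value outside its range is refused whole. The fingers move at their own pace and stop on an object; FORCE is the grip in N (left out, the last holds). Time passes only in rows, so rows that do not move let the fingers close. It gives the time, the measured TCP pose, the force, the opening and the grip force at its end, in the units of the state.
- bot.get_obs(): the state, without advancing time (a new reading comes with each control period).
- bot.camera(name): name is "scene" or "top"; returns the picture (400x640x3 uint8, red, green, blue); there is no depth.
- bot.calibration(name): a dict with "vfov" (degrees; the focal length in pixels is half the picture's height over the tangent of half this angle, whatever the lens; pixels are square), "cx", "cy" (the principal point, pixels), "camera_from_world" (4x4, takes a point from world to camera coordinates). Camera axes: x right, y down, z forward; pixel columns grow to the right and rows downward; lengths in m; the calibration is good to about 2 mm. A picture is of the moment at which its call begins. calibration takes no time and is no camera call.
- bot.job_done(): hands the job in; it is judged then, once.
The state is a dict: "time": time; "q": joint angles; "qd": joint speeds; "joint_efforts": joint torques, N m; "ee_pos": TCP position; "tcp_rot": TCP orientation; "wrist_force": force on the tool from outside, world axes, zero at the start; "torque": the same for the moment, N m; "opening": finger opening in m; "grasp_force": force on a finger pad.
Only numpy, scipy, OpenCV 4.12 (cv2) and the standard library are available. Lean on these libraries where they do the work, as an engineer would, in place of code of your own. Each camera call takes 0.05 s, during which the arm holds its last target. There are 200 camera calls.

## Working session

There is one attempt and no reset: what is moved stays moved. The work goes in short steps, Python scripts to look and compute and a shell command to move; the robot and the scene stay as the last step left them, time stands still between calls to the robot, and variables do not carry over. Pictures are saved under pics/ and viewed, at most 10 in all, crops included, and the job is handed in when it is done.

```bash
mkdir -p pics; python3 - <<'E'
from workcell import bot
import cv2
for n in("scene","top"):
    cv2.imwrite(f"pics/{n}0.png",bot.camera(n)[:,:,::-1]); print(n,bot.calibration(n))
print(bot.get_obs())
E
```

```text
scene {'vfov': 45.031431577218925, 'cx': 325.25990461181993, 'cy': 202.20268208079327, 'camera_from_world': array([[-0.99355499, -0.11203344,  0.01723326,  0.43027731],
       [-0.08424648,  0.62814457, -0.77352242,  0.13982598],
       [ 0.07583539, -0.7699889 , -0.6335346 ,  1.00469963],
       [ 0.        ,  0.        ,  0.        ,  1.        ]])}
top {'vfov': 45.349506265428715, 'cx': 327.3611014525964, 'cy': 197.9696561111551, 'camera_from_world': array([[-0.35958787, -0.93301378, -0.01348483,  0.17475186],
       [-0.73629876,  0.29259113, -0.61012668,  0.39918061],
       [ 0.57320214, -0.20946529, -0.79218911,  0.87416394],
       [ 0.        ,  0.        ,  0.        ,  1.        ]])}
{'time': 0.1, 'q': array([ 6.47458578e+01,  5.00906624e+00,  1.00392696e+01,  9.50996662e+01,
       -1.14962137e-03,  9.00028554e+01]), 'qd': array([ 0.09690478, -0.076493  ,  0.12763781, -0.06184253, -0.02056167,
        0.05395158]), 'joint_efforts': array([-8.82245513e-04, -5.21560514e+01,  4.65652978e+01,  1.60333654e-02,
       -1.20349573e-04,  1.55542796e-05]), 'ee_pos': array([0.23456712, 0.49724688, 0.23064571]), 'tcp_rot': array([-1.79930537e+02,  1.15308224e-03,  1.54743004e+02]), 'wrist_force': array([ 0.49058771, -0.34987796, -0.92390472]), 'torque': array([0.03761945, 0.01814257, 0.02424147]), 'grasp_force': 0.0, 'opening': 0.08531317080957491}
```

View pics/scene0.png

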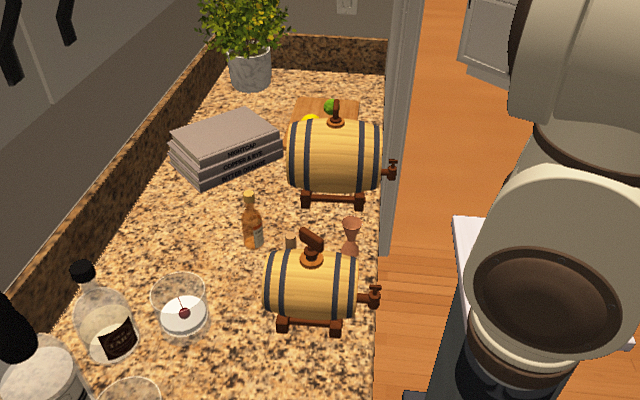

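View pics/top0.png

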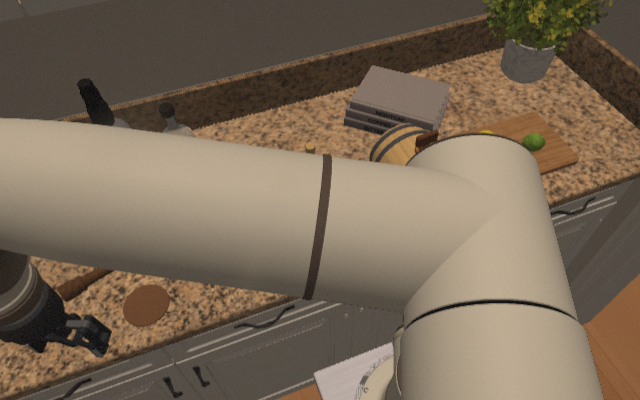

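The scene view shows the small cask nearest the camera, with its wing at about (312,240) and boss at (312,258). The big cask is behind it, with its peg at (336,115). The arm hides the small cask in the top view.

```bash
cat > h.py <<'E'
import numpy as np
from workcell import bot
def ray(n,u,v,z):
    c=bot.calibration(n);f=200/np.tan(np.radians(c["vfov"]/2));T=c["camera_from_world"];R=T[:3,:3]
    o=-R.T@T[:3,3];d=R.T@np.array([(u-c["cx"])/f,(v-c["cy"])/f,1]);return (o+d*(z-o[2])/d[2]).round(4)
def proj(n,p):
    c=bot.calibration(n);f=200/np.tan(np.radians(c["vfov"]/2));T=c["camera_from_world"];q=T[:3,:3]@p+T[:3,3]
    return (f*q[:2]/q[2]+[c["cx"],c["cy"]]).round(1)
E
python3 - <<'E'
from h import *;import cv2
im=cv2.imread("pics/scene0.png")
cv2.imwrite("pics/c1.png",cv2.resize(im[215:345,250:390],None,fx=5,fy=4.5,interpolation=cv2.INTER_CUBIC)[:600])
h=cv2.cvtColor(im,cv2.COLOR_BGR2HSV);x=h[222:275,290:335]
m=((x[...,2]<115)&(x[...,1]>120)&((x[...,0]<14))).astype('uint8')
for r in m: print(''.join('.#'[k] for k in r))
print(ray("scene",312,240,.19),ray("scene",313,258,.149),ray("scene",336,115,.23))
E
```

```text
.......................##....................
....................#........................
...........................#.................
.............................................
............................................#
............###..............................
...............#.............................
..........#......#...........................
.........##..................................
.........####.......#........................
.........#####.......#.......................
.........#######.......#...#.................
.........#########......#........#...........
.........###########............##...........
..........#####.######.....#...##............
..........#############......#...............
.....#....##############.......#.............
.#..#.....################......#............
.###.......#################...###...........
............####.#################...........
...##..........###################...........
...#...........###################...........
.#...............###############.#...........
..#.#.............###.########.###........
[... 706 characters left out ...]
.........#..........#............
..........##...................#.............
...........#...................#.............
...........###...............##..............
............###.............##...............
..............#####..########................
...............######.#####..................
....................###......................
.............................................
.............................................
.............................................
.............................................
.............................................
.............................................
[0.4392 0.1685 0.19  ] [0.4374 0.1693 0.149 ] [ 0.434 -0.177  0.23 ]
```

View pics/c1.png

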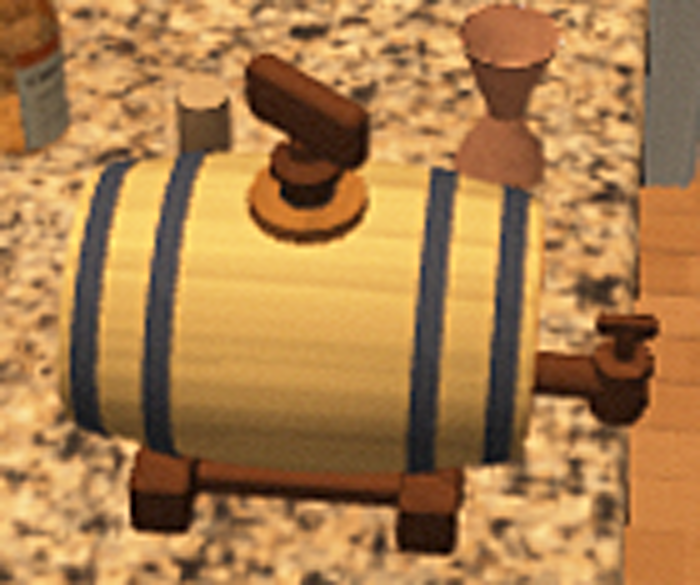

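The crop shows the wing's top face running from about (257,62) to (363,117). The cradle feet are at (160,528) and (428,552), and the hoop tops at (190,155) and (442,170), all in crop pixels.

```bash
python3 - <<'E'
from h import *
def c(u,v,z): return ray("scene",250+u/5-.4,215+v/4.5-.4,z)
def d(a,b):
    e=a-b;return a,b,np.linalg.norm(e).round(4),np.degrees(np.arctan2(e[1],e[0])).round(1)
L=c(257,62,.204);R=c(363,117,.204);print("wing",d(L,R),(L+R)/2)
print("feet",d(c(160,528,0),c(428,552,0)));print("hoops",d(c(190,155,.14),c(442,170,.14)))
print("barrelends",d(c(115,160,.13),c(520,190,.13)))
print("boss",c(307,192,.149), "boss w",d(c(250,195,.149),c(367,195,.149)))
E
```

```text
wing (array([0.4587, 0.1582, 0.204 ]), array([0.421 , 0.1823, 0.204 ]), np.float64(0.0447), np.float64(-32.6)) [0.43985 0.17025 0.204  ]
feet (array([0.4882, 0.2172, 0.    ]), array([0.3907, 0.2165, 0.    ]), np.float64(0.0975), np.float64(0.4))
hoops (array([0.4852, 0.1449, 0.14  ]), array([0.3973, 0.1417, 0.14  ]), np.float64(0.088), np.float64(2.1))
barrelends (array([0.5131, 0.1412, 0.13  ]), array([0.3698, 0.1391, 0.13  ]), np.float64(0.1433), np.float64(0.8))
boss [0.4409 0.168  0.149 ] boss w (array([0.4598, 0.172 , 0.149 ]), array([0.4207, 0.1669, 0.149 ]), np.float64(0.0394), np.float64(7.4))
```

```bash
python3 -m crank '[{"gripper":85,"travel":[0,0,-30],"twist":[0,0,0]},{"gripper":85,"travel":[-41,-26,0],"twist":[0,0,0]},{"gripper":85,"travel":[-41,-26,0],"twist":[0,0,0]},{"gripper":85,"travel":[-41,-26,0],"twist":[0,0,0]},{"gripper":85,"travel":[-41,-26,0],"twist":[0,0,0]},{"gripper":85,"travel":[-41,-26,0],"twist":[0,0,0]},{"gripper":85,"travel":[-41,-26,0],"twist":[0,0,0]},{"gripper":85,"travel":[-41,-26,0],"twist":[0,0,0]},{"gripper":85,"travel":[-38,-27,0],"twist":[0,0,0.134]},{"gripper":85,"travel":[0,0,0],"twist":[0,0,0]}]'
python3 - <<'E'
from h import *;import cv2
im=bot.camera("scene")[:,:,::-1];cv2.imwrite("pics/s2.png",im)
o=bot.get_obs();print(o["time"],o["ee_pos"],o["tcp_rot"],o["q"])
cv2.imwrite("pics/c2.png",cv2.resize(im[150:290,220:390],None,fx=4,fy=4,interpolation=cv2.INTER_CUBIC))
t=bot.camera("top")[:,:,::-1];cv2.imwrite("pics/t2.png",t)
E
```

```text
time: 1.35
ee_pos: [0.4404, 0.1674, 0.2608]
tcp_rot: [-180.0, -0.0, 146.8]
wrist_force: [-0.1, -0.4, 0.8]
opening: 0.0849
grasp_force: 0.0
1.4 [0.43975295 0.16867489 0.26092608] [-1.79967527e+02 -3.11881583e-02  1.46932598e+02] [ 2.09814437e+01 -4.99609814e+00  3.42888238e+00  9.84695784e+01
  6.18261420e-03  5.40488345e+01]
```

View pics/c2.png

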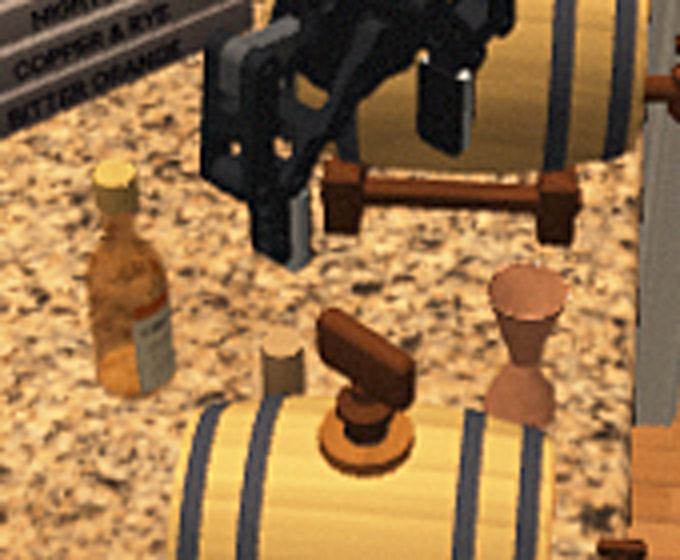

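View pics/t2.png

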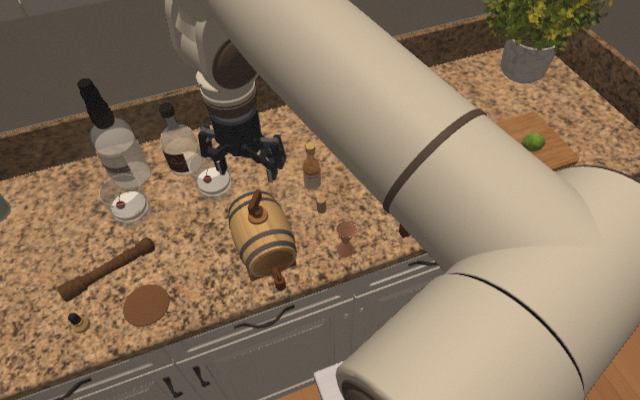

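The scene crop shows the open fingers straddling the wing line, with tips at crop (290,265) and (445,150). The top view now shows the small cask, with its wing from about (256,195) to (256,220) and nothing under the gripper path.

```bash
python3 - <<'E'
from h import *;import cv2
for p in((.4395,.169,.19),(.4587,.1582,.204),(.421,.1823,.204),(.4395,.169,.149)): print(p,proj("top",np.array(p)),proj("scene",np.array(p)))
print(proj("scene",np.array([.4398,.1687,.274])))
im=cv2.imread("pics/t2.png");h=cv2.cvtColor(im,cv2.COLOR_BGR2HSV)
cv2.imwrite("pics/c3.png",cv2.resize(im[180:300,215:315],None,fx=5,fy=5,interpolation=cv2.INTER_CUBIC))
E
```

```text
(0.4395, 0.169, 0.19) [254.3 202.6] [311.8 240.2]
(0.4587, 0.1582, 0.204) [256.  189.5] [301.  228.4]
(0.421, 0.1823, 0.204) [249.2 207.4] [322.2 240.6]
(0.4395, 0.169, 0.149) [257.  214.8] [311.8 257.8]
[311.6 200.1]
```

View pics/c3.png

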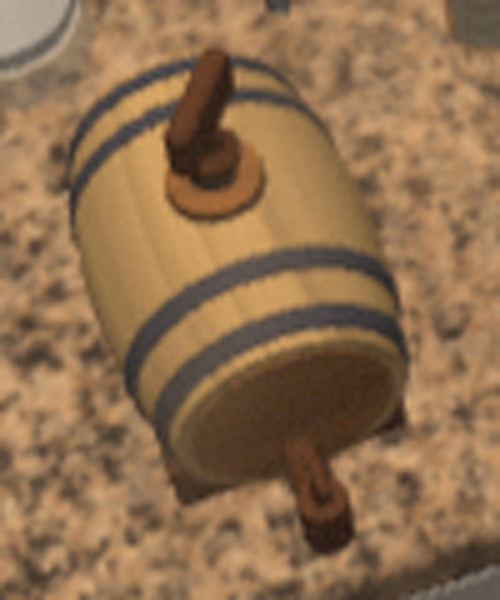

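The top view agrees to within about 2 px (boss at (258,216), wing ends at (258.6,190) and (251,208)). I'll descend and grip.

```bash
python3 -m crank '[{"gripper":85,"travel":[0,0,30],"twist":[0,0,0]},{"gripper":85,"travel":[0,0,30],"twist":[0,0,0]},{"gripper":85,"travel":[0,0,26],"twist":[0,0,0]},{"gripper":85,"travel":[0,0,0],"twist":[0,0,0]},{"gripper":30,"travel":[0,0,0],"twist":[0,0,0]},{"gripper":30,"travel":[0,0,0],"twist":[0,0,0]},{"gripper":30,"travel":[0,0,0],"twist":[0,0,0]},{"gripper":30,"travel":[0,0,0],"twist":[0,0,0]}]' 80
python3 -m crank '[{"gripper":0,"travel":[0,0,0],"twist":[0,0,0]},{"gripper":0,"travel":[0,0,0],"twist":[0,0,0]},{"gripper":0,"travel":[0,0,0],"twist":[0,0,0]},{"gripper":0,"travel":[0,0,0],"twist":[0,0,0]}]' 80
```

```text
time: 2.45
ee_pos: [0.4396, 0.1698, 0.1756]
tcp_rot: [180.0, 0.0, 147.1]
wrist_force: [0.3, 0.7, 0.9]
opening: 0.0301
grasp_force: 0.0
time: 2.95
ee_pos: [0.439, 0.1687, 0.1753]
tcp_rot: [-179.9, 0.0, 147.0]
wrist_force: [-3.4, -7.1, 2.0]
opening: 0.011
grasp_force: 79.8
```

```bash
python3 -m crank '[{"gripper":0,"travel":[0,-1.5,0],"twist":[0,0,0]},{"gripper":0,"travel":[0,0,2],"twist":[0,0,0]},{"gripper":0,"travel":[0,0,2],"twist":[0,0,0]},{"gripper":0,"travel":[0,0,2],"twist":[0,0,0]},{"gripper":0,"travel":[0,0,0],"twist":[0,0,0]}]' 100
```

```text
time: 3.58
ee_pos: [0.4388, 0.1685, 0.1692]
tcp_rot: [180.0, 0.0, 147.1]
wrist_force: [3.1, -1.9, 1.3]
opening: 0.0106
grasp_force: 101.2
```

```bash
python3 -m crank '[{"gripper":0,"travel":[0,0,1],"twist":[0,0,0.05]},{"gripper":0,"travel":[0,0,1],"twist":[0,0,0.05]},{"gripper":0,"travel":[0,0,1],"twist":[0,0,0.05]},{"gripper":0,"travel":[0,0,1],"twist":[0,0,0.05]},{"gripper":0,"travel":[0,0,1],"twist":[0,0,0.05]},{"gripper":0,"travel":[0,0,0],"twist":[0,0,0]}]' 100
python3 - <<'E'
from h import *;import cv2
o=bot.get_obs();print(o["wrist_force"],o["torque"])
im=bot.camera("scene")[:,:,::-1]
cv2.imwrite("pics/c4.png",cv2.resize(im[180:330,240:390],None,fx=4,fy=4,interpolation=cv2.INTER_CUBIC))
E
```

```text
time: 4.32
ee_pos: [0.4393, 0.1689, 0.1655]
tcp_rot: [179.8, 0.0, 132.7]
wrist_force: [2.6, -0.0, 8.8]
opening: 0.0104
grasp_force: 102.5
[ 2.64945523 -0.03142325  8.82776758] [ 0.05893268 -0.55130086 -0.03461924]
```

View pics/c4.png

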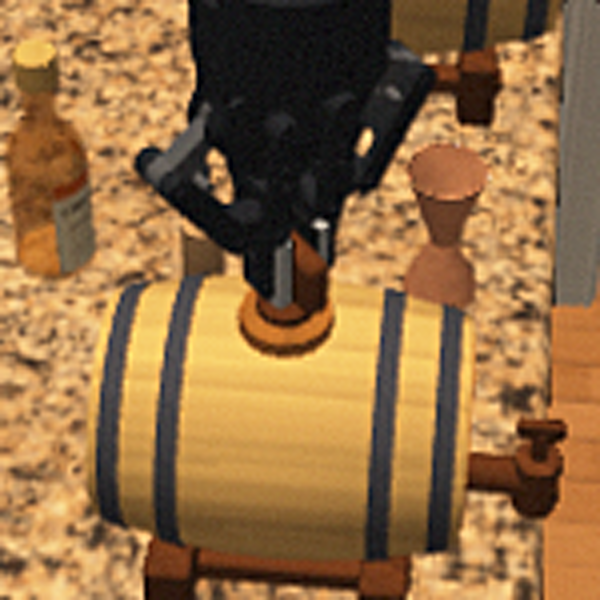

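The peg moves with the gripper: the wing is held between the pads and the collar is close to the boss. I'll keep pressing and turning.

```bash
python3 -m crank '[{"gripper":0,"travel":[0,0,1],"twist":[0,0,0.1]},{"gripper":0,"travel":[0,0,1],"twist":[0,0,0.1]},{"gripper":0,"travel":[0,0,1],"twist":[0,0,0.1]},{"gripper":0,"travel":[0,0,0.5],"twist":[0,0,0.1]},{"gripper":0,"travel":[0,0,0],"twist":[0,0,0.1]},{"gripper":0,"travel":[0,0,0],"twist":[0,0,0]}]' 100
python3 -c "
from workcell import bot;o=bot.get_obs();print(o['wrist_force'],o['torque'])"
```

```text
time: 5.12
ee_pos: [0.4405, 0.1693, 0.1636]
tcp_rot: [179.6, -0.1, 104.0]
wrist_force: [4.4, 1.4, 17.9]
opening: 0.0105
grasp_force: 103.6
[ 4.43222841  1.36644665 17.92806988] [ 0.14043572 -0.97717719 -0.05968399]
```

```bash
python3 -m crank '[{"gripper":0,"travel":[0,0,1],"twist":[0,0,0.08]},{"gripper":0,"travel":[0,0,0.5],"twist":[0,0,0.08]},{"gripper":0,"travel":[0,0,0],"twist":[0,0,0.07]},{"gripper":0,"travel":[0,0,0],"twist":[0,0,0]},{"gripper":0,"travel":[0,0,0],"twist":[0,0,0]}]' 100
```

```text
time: 5.75
ee_pos: [0.441, 0.1694, 0.1634]
tcp_rot: [179.5, -0.2, 90.9]
wrist_force: [2.8, -0.3, 26.4]
opening: 0.0103
grasp_force: 104.9
```

```bash
python3 -m crank '[{"gripper":0,"travel":[0,0,-3],"twist":[0,0,0]},{"gripper":45,"travel":[0,0,0],"twist":[0,0,0]},{"gripper":45,"travel":[0,0,0],"twist":[0,0,0]},{"gripper":45,"travel":[0,0,0],"twist":[0,0,0]},{"gripper":45,"travel":[0,0,0],"twist":[0,0,0]},{"gripper":45,"travel":[0,0,-30],"twist":[0,0,0]},{"gripper":45,"travel":[0,0,-40],"twist":[0,0,0]},{"gripper":45,"travel":[0,0,-40],"twist":[0,0,0]},{"gripper":45,"travel":[0,0,0],"twist":[0,0,0]}]' 
python3 - <<'E'
from h import *;import cv2
im=bot.camera("scene")[:,:,::-1]
a=cv2.resize(im[215:345,250:390],None,fx=4,fy=4,interpolation=cv2.INTER_CUBIC)
cv2.imwrite("pics/c5.png",a)
for p in((.4395,.144,.192),(.4395,.194,.192),(.4395,.169,.178)): print((proj("scene",np.array(p))-[250,215])*4)
E
```

```text
time: 6.88
ee_pos: [0.4394, 0.1688, 0.2751]
tcp_rot: [179.8, -0.1, 90.9]
wrist_force: [-0.1, -0.4, -0.3]
opening: 0.0451
grasp_force: 0.0
[255.2  56. ]
[238.8 140.4]
[247.2 121.6]
```

View pics/c5.png

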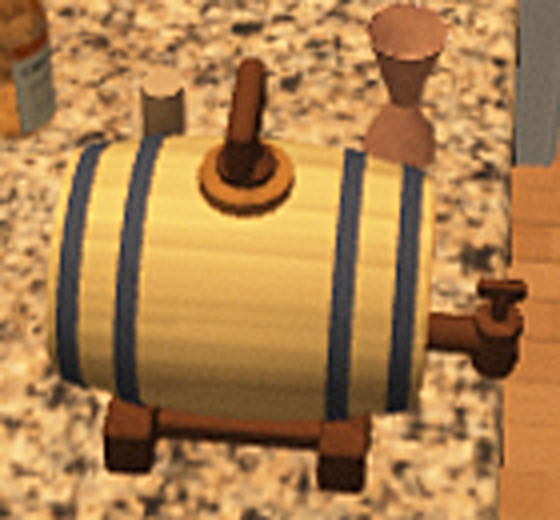

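The wing now lies across the cask, parallel to the hoops. Its ends, at about (252,60) and (235,140) in the crop, match the projected home position, and the gripper is clear.

```bash
python3 -c "
from workcell import bot;print(bot.job_done())"
```

```text
the job is handed in; nothing more can be done
None
```

I pressed the small cask's vent peg down about 12 mm to its stop, turned it so its wing lies straight across the cask, and let it go; it held in the last picture, the larger cask was left alone, and the job is handed in with no verdict shown.

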